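Lock a board-clamp post into the bench strut

TASK

Take the wing-grip clamp post out of the rack, put its hammer head down into the slot of the bench strut and slide it along the slot until its collar pushes the button of the stop block fully in. There, press it down against the spring, give it a clockwise quarter turn so that its head catches crosswise under the lips, and let go, so that it stays upright and locked, still holding the button in. Do not press hard on the strut, and leave the spare post, the bottle and the parts tray where they are.

Things in the scene. Friction and masses are not known exactly. Their poses are not given: they have to be found in the camera images.
- strut: Aluminium slotted strut (C channel) fixed on the bench, slot upward, 300 long, 56 wide, 45 high, ends capped. Origin: centre of its underside; x along the slot (mm), y across, z up. Slot 19 wide in lips 5 thick (tops at z = 45, undersides 40); channel inside 48 wide. A matching post (wing grip crosswise, top at z = 125) is already locked, unmovable, at x = -115.
- strut_slot (a point): centre of the strut's slot, level with the lip tops. In the channel under its whole length lies a sprung strip whose free top is 11 below this point (strut z = 34); it moves only straight down, by up to 12, with 3.6 N at first and 0.6 N more per mm.
- plunger (a joint): Steel button, 16 wide, of a dark stop block bolted across the strut's top: 24 (x) by 50 (y) by 20 high, 4 high screw head on it. The block's centre is at strut x between 40 and 100; it is not measured, so find it by touch. The button stands 5 out of the block's face toward strut -x, on the side of the locked post. Value 0 when out, 0.005 when flush with the face (about 1 N).
- rack: Grey plastic rack block fixed on the bench, 200 (x) by 80 (y) by 32 high, origin at the centre of its underside. Two through pockets 50 (x) by 22 (y), at x = -50 and x = +50, y = 0; one holds the wing-grip post, the other the spare, in either order; each hangs by its collar on the rack's top, with a few mm of play.
- post: Clamp post to be fitted, about 0.18 kg, 95 tall, upright in the rack. Origin: underside centre of its hammer head; z up its axis; x along both head and wing grip. From below: steel head 46 (x) by 16 (y), z 0 to 10; shank 16 diameter to z 19; collar 52 diameter, z 19 to 31; stem 22 diameter to z 55; black wing grip 44 (x) by 18 (y), z 55 to 95. In the slot, unpressed, its origin is at strut z = 34.
- post_head (a point): centre of the top of the hammer head (10 above the post's origin). Two diagonal corners of the head are round, two square: under the lips it turns clockwise seen from above until the channel walls stop it, 5 to 12 degrees past a quarter turn; anticlockwise it jams. Once it is crosswise and released, the spring lifts the head's top against the lips (post origin at strut z = 30).
- post_collar (a point): point on the post's axis at the underside of its collar (19 above the post's origin). Sliding the post along the slot toward strut +x, its collar (radius 26) pushes the stop's button in, then meets the block's face. Pressed fully down (post origin at strut z = 26) the collar meets the lip tops and the head's top is 4 below the lips, free to turn.
- spare: Spare post in the rack's other pocket: same collar and stem, but a round grip 42 diameter (top 85 above its origin) and a plain 16 diameter foot. Origin: centre of the foot's underside. Stays in the rack.
- flux: small white bottle, 34 diameter, 85 high, standing loose on the bench between rack and strut; origin at the centre of its underside. To be left alone.
- parts_tray: low grey parts tray 110 by 160 by 30 high, loose on the bench behind; origin at the centre of its underside. To be left alone.
Mind the look-alikes: they are no part of the job. What is shaped like the post but blue or purple is not meant.

How it is judged:
By the outcome, as a careful person would: the job done as asked, in the order asked, and still so for the second after the job is handed in, with the robot touching nothing.
It also fails if it takes over 54 s, if anything falls off the work surface, if the arm or the gripper's body presses on something with over 40 N, if the wrist force passes 120 N, or if a joint passes its speed limit or range.

ROBOT

A 6-joint arm with a two-finger parallel gripper is mounted at the origin on the work surface. World frame = base frame: x ahead of the robot, y to its left, z up, the work surface at z = 0. Lengths are in m, angles in degrees, forces in N, time in s.
With the tool pointing down it reaches from about 0.375 to 0.925 m from the base axis. Payload 5.7 kg.
Tool frame: the origin (TCP) lies at the very end of the fingers, on their centre line; the grasp point (between the pads) lies 19 mm behind it; z points along the fingers, y is the line along which they close (so a half turn about z gives the same grasp; the last joint's range is limited). The gripper opens to 85 mm and grips with 20 to 120 N. Pads are 22 mm wide; open, the fingers measure 114 mm over their backs; the gripper's body (76 mm by 85 mm) begins 54 mm behind the grasp point. The pads swing forward as they close: fully open they stand 13 mm farther back than shut.
Start: joints at [-72.428, 20.558, 86.54, -0, 72.909, -6.595], TCP at [0.246, -0.547, 0.231] pointing down, gripper open.
Joint ranges: [-170.27, 170.27], [-57.76, 135], [12.27, 136.19], [-55.21, 235.2], [11.17, 155.16], [-170.74, 170.74]. Speed limits (degrees/s): [136.94, 136.94, 180, 180, 180, 180].

INTERFACE

Orientations are given as a 3x3 rotation matrix whose columns are the frame's x, y, z axes.
In Python, from workcell import env gives the robot as it stands. The module is installed in compiled form; this text tells all that it offers.
- The arm moves only by the shell command python3 -m handwheel 'ROWS' [FORCE]. ROWS is JSON, a list of rows, each an object with "dr": the turn, a rotation vector about the tool's x, y, z in units of 8 degrees (1.0 is 8 degrees), a list of three; "linear": the shift along the tool's x, y, z in units of 50 mm (1.0 is 50 mm), a list of three; "fingers": the closure, from -1 (fully open) to 1 (shut). A call has exactly 8 rows; each row shifts and turns the commanded pose from where the row before left it, along the tool's axes as they then stand; what a row does not reach is not made up. A row lasts 1/10 s, in which the tool goes at most 50 mm and 8.59 degrees, less where a joint would pass 70% of its speed; a pose out of reach is approached as far as the arm can. A call is refused whole if a number of a shift passes 1 or a number of a turn 1, either way. A call with a gripper value outside its range is refused whole. The fingers move at their own pace and stop on an object; FORCE is the grip in N (left out, the last holds). Time passes only in rows, so rows that do not move let the fingers close, or fill a call up. It gives the time, the measured TCP pose, the force, the opening and the grip force at its end, in the units of the state.
- env.get_obs(): the state, without advancing time (a new reading comes with each control period).
- env.get_image(name): name is "scene" or "top"; returns a dict with "color" (384x512x3 uint8, blue, green, red), "fx", "fy", "cx", "cy" (pixels), "k1" (the pictures are not rectified: a ray, as slopes to the right and down, at radius r is drawn at 1 + k1 r^2 times it, then the intrinsics apply), "eye" and "rotation" of the camera in the world. Camera axes: x right, y down, z forward; pixel columns grow to the right and rows downward; lengths in m; the calibration is good to about 2 mm. A picture is of the moment at which its call begins. There is no depth.
- env.finish_job(): hands the job in; it is judged then, once.
Trained networks look in the newest picture that a camera, given by its name, has taken for a name from the list of things; names that differ only in an ending like _2 or _b are one class to them, and where a whole thing is asked for, a point or a joint stands for the part that bears it (a point fixed in the world has none). Each returns a list of dicts, best first, with "conf" (0 to 1); they miss things now and then, are a little off and sometimes report something else, mostly with a low value. They report only what shows in the picture. A call takes as long as a camera call. They do not tell look-alikes from the thing itself.
- env.search_frame(label, camera): "xy" ([column, row] in pixels, amid what is visible of it).
- env.pinpoint(label, camera): "xy" ([column, row] in pixels: a listed point, or the origin of a listed thing).
The state is a dict: "t": time; "q": joint angles; "joint_velocities": joint speeds; "tau": joint torques, N m; "tcp_pos": TCP position; "orientation": TCP orientation; "force": force on the tool from outside, world axes, zero at the start; "wrist_torque": the same for the moment, N m; "grip_width": finger opening in m; "gripper_force": force on a finger pad.
Only numpy, scipy, OpenCV 4.12 (cv2) and the standard library are available. Lean on these libraries where they do the work, as an engineer would, in place of code of your own. Each camera call takes 0.05 s, during which the arm holds its last target. There are 200 camera calls.

## Working session

There is one attempt and no reset: what is moved stays moved. The work goes in short steps, Python scripts to look and compute and a shell command to move; the robot and the scene stay as the last step left them, time stands still between calls to the robot, and variables do not carry over. Pictures are saved under pics/ and viewed, at most 10 in all, crops included, and the job is handed in when it is done.

```bash
mkdir -p pics
cat > h.py <<'E'
import numpy as np, cv2
from workcell import env
def ray(im,xy):
    K=np.array([[im['fx'],0,im['cx']],[0,im['fy'],im['cy']],[0,0,1.]])
    p=cv2.undistortPoints(np.array([[xy]],float),K,np.array([im['k1'],0,0,0.]))[0,0]
    return np.array(im['eye']),np.array(im['rotation'])@np.array([p[0],p[1],1])
def atz(im,xy,z):
    e,d=ray(im,xy); return e+d*(z-e[2])/d[2]
def proj(im,P):
    R=np.array(im['rotation']); c=R.T@(np.array(P)-np.array(im['eye'])); s=c[:2]/c[2]
    s=s*(1+im['k1']*(s@s)); return np.array([im['fx']*s[0]+im['cx'],im['fy']*s[1]+im['cy']])
def tri(a,b):
    (e1,d1),(e2,d2)=a,b
    A=np.stack([d1,-d2],1); t=np.linalg.lstsq(A,e2-e1,rcond=None)[0]
    p,q=e1+d1*t[0],e2+d2*t[1]; return (p+q)/2,np.linalg.norm(p-q)
E
python3 - <<'E'
from h import *
np.set_printoptions(precision=4,suppress=True)
I={c:env.get_image(c) for c in('scene','top')}
for c in I:
    cv2.imwrite(f'pics/{c}0.png',I[c]['color']); print(c,np.array(I[c]['eye']),I[c]['rotation'],I[c]['fx'],I[c]['k1'])
for n in ['strut','strut_slot','plunger','rack','post','post_head','post_collar','spare','flux','parts_tray']:
    for c in I:
        print(n,c,[(np.round(d['xy'],1).tolist(),round(d['conf'],2)) for d in env.pinpoint(n,c)][:4])
o=env.get_obs();print(o['t'],o['tcp_pos'],o['orientation'],o['grip_width'])
E
```

```text
scene [ 0.9555 -0.601   0.6638] [[ 0.8799  0.3162 -0.3546]
 [ 0.4747 -0.5559  0.6823]
 [ 0.0186 -0.7687 -0.6393]] 401.78970948152215 -0.0859945922990841
top [0.442  0.0268 1.0232] [[ 0.025  -0.9866  0.1613]
 [-0.9995 -0.0218  0.0212]
 [-0.0174 -0.1618 -0.9867]] 460.4568602958506 0.05305943092728835
strut scene [([152.1, 280.5], 0.72)]
strut top [([387.6, 225.7], 0.83)]
strut_slot scene [([147.9, 265.3], 0.91)]
strut_slot top [([390.0, 227.1], 0.79)]Traceback (most recent call last):
  File "<stdin>", line 8, in <module>
ValueError: it knows: flux, parts_tray, post, post_collar, post_head, rack, spare, strut, strut_slot
```

Run:
```python
from h import *
np.set_printoptions(precision=4,suppress=True)
I={c:env.get_image(c) for c in('scene','top')}
Z=dict(strut=0,strut_slot=.045,rack=0,post=.013,post_head=.023,post_collar=.032,spare=.013,flux=0,parts_tray=0)
for n in Z:
    for c in I:
        print(n,c,[(np.round(d['xy'],1).tolist(),round(d['conf'],2),atz(I[c],d['xy'],Z[n])[:2].round(4).tolist()) for d in env.pinpoint(n,c)][:4])
o=env.get_obs();print(o['t'],o['tcp_pos'],o['orientation'],o['grip_width'])
```

```text
strut scene [([151.0, 278.8], 0.76, [0.5254, -0.2437])]
strut top [([386.8, 229.9], 0.67, [0.527, -0.239])]
strut_slot scene [([150.2, 266.8], 0.58, [0.5339, -0.2454]), ([222.2, 212.5], 0.54, [0.5729, -0.0401])]
strut_slot top [([391.8, 227.7], 0.62, [0.5281, -0.2378])]
rack scene [([272.7, 168.2], 0.94, [0.5697, 0.2258])]
rack top [([174.1, 208.0], 0.91, [0.5646, 0.2335])]
post scene [([274.9, 198.4], 0.91, [0.6397, 0.098]), ([287.4, 168.2], 0.88, [0.6124, 0.2298]), ([233.1, 183.0], 0.79, [0.5168, 0.0995]), ([274.0, 143.6], 0.75, [0.5245, 0.323])]
post top [([123.4, 227.3], 0.84, [0.518, 0.3397]), ([230.7, 182.5], 0.76, [0.6231, 0.1076]), ([173.1, 132.6], 0.6, [0.7354, 0.2423]), ([227.7, 229.0], 0.58, [0.5194, 0.1106])]
post_head scene [([336.3, 178.8], 0.87, [0.75, 0.2387]), ([288.0, 165.2], 0.85, [0.6132, 0.2305]), ([275.2, 198.3], 0.73, [0.645, 0.0879]), ([276.0, 138.8], 0.7, [0.5244, 0.3356])]
post_head top [([231.4, 176.0], 0.92, [0.636, 0.1057]), ([227.3, 229.3], 0.86, [0.5179, 0.1106]), ([175.7, 185.3], 0.84, [0.6124, 0.2281]), ([120.1, 226.8], 0.72, [0.5182, 0.3438])]
post_c
[... 167 characters left out ...]
1, 0.2283])]
post_collar top [([120.0, 224.7], 0.92, [0.522, 0.3415]), ([163.5, 126.8], 0.84, [0.7427, 0.2604]), ([229.4, 230.6], 0.84, [0.5145, 0.1052]), ([230.5, 178.5], 0.81, [0.6286, 0.1068])]
spare scene [([259.7, 159.4], 0.7, [0.5263, 0.229])]
spare top [([170.8, 225.3], 0.77, [0.5247, 0.236])]
flux scene [([222.8, 212.9], 0.6, [0.5471, 0.0002])]
flux top [([278.6, 218.6], 0.71, [0.5461, -0.001])]
parts_tray scene [([298.6, 246.8], 0.62, [0.7544, -0.0116]), ([289.9, 171.3], 0.46, [0.6178, 0.2366])]
parts_tray top [([283.1, 128.5], 0.78, [0.7541, -0.0076])]
1.3 [ 0.2456 -0.5474  0.2313] [[ 0.9124  0.4094 -0.    ]
 [ 0.4094 -0.9124  0.0001]
 [ 0.     -0.0001 -1.    ]] 0.08519306569178829
```

View pics/scene0.png

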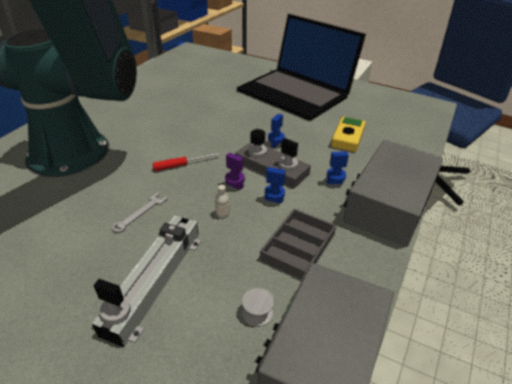

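View pics/top0.png

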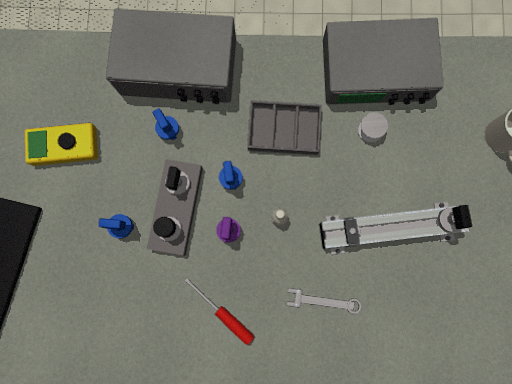

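The scene view shows the rack at about (275,163): black wing-grip post at (289,155), round-grip spare at (258,140). The strut runs from (105,330) to (185,225), with the stop block at its far end. In the top view the wing post is at (175,178), the spare at (165,228), the strut stop at (350,232) and the locked post at (458,218). I'll enlarge both for accurate axes.

Run:
```python
from h import *
im=cv2.imread('pics/top0.png')
a=cv2.resize(im[195:260,312:480],None,fx=4.7,fy=4.7,interpolation=cv2.INTER_CUBIC)
b=cv2.resize(im[155:260,140:210],None,fx=2.75,fy=2.75,interpolation=cv2.INTER_CUBIC)
sc=cv2.imread('pics/scene0.png')
c=cv2.resize(sc[120:195,230:320],None,fx=3.8,fy=3.8,interpolation=cv2.INTER_CUBIC)
out=np.zeros((600,800,3),np.uint8)
out[:a.shape[0],:a.shape[1]]=a[:, :800]
out[308:308+b.shape[0],:b.shape[1]]=b
out[308:308+c.shape[0],210:210+c.shape[1]]=c
cv2.imwrite('pics/crop1.png',out);print(a.shape,b.shape,c.shape)
```

```text
(306, 790, 3) (289, 192, 3) (285, 342, 3)
```

View pics/crop1.png

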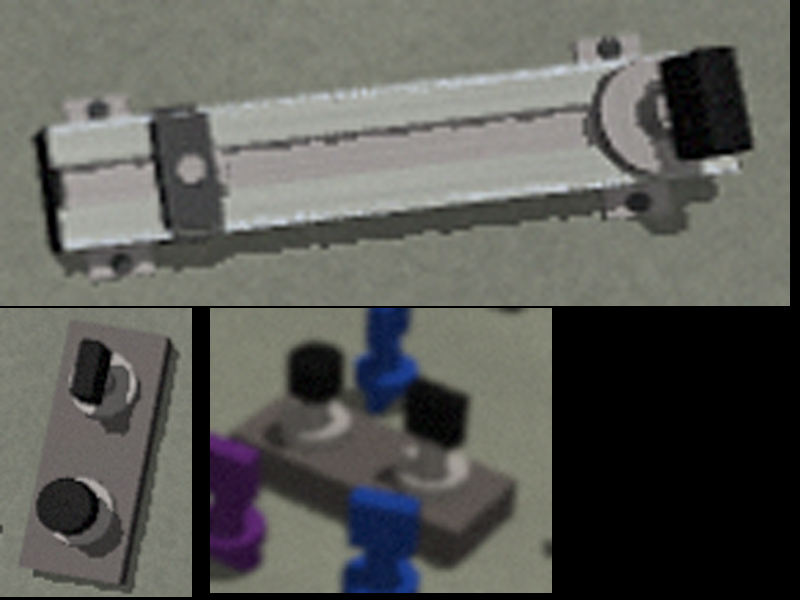

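The crop shows the strut's top edges clearly (upper edge from crop (115,117) to (575,72), lower from (230,230) to (590,190), left end from (42,130) to (60,248)). The stop block spans crop x 155–222. The rack top's corners are at about (70,320), (172,337), (120,585) and (22,567), and the wing lies along the rack's long axis. Next I fit poses.

```bash
cat > fit.py <<'E'
from h import *
from scipy.optimize import least_squares
np.set_printoptions(precision=4,suppress=True)
I={c:env.get_image(c) for c in('scene','top')}
T=I['top']
A=lambda p:np.array(p)/4.7+[312,195]
B=lambda p:(np.array(p)-[0,308])/2.75+[140,155]
W=lambda f,p,z:atz(T,f(p),z)[:2]
def loc(v,P): c,s=np.cos(v[2]),np.sin(v[2]); d=P-v[:2]; return np.array([c*d[0]+s*d[1],-s*d[0]+c*d[1]])
# strut: +x toward image left; +y (world -x) toward image bottom
lo=[W(A,p,.045) for p in[(230,230),(400,210),(590,190)]]; up=[W(A,p,.045) for p in[(115,117),(350,93),(575,72)]]
en=[W(A,p,.045) for p in[(42,132),(60,248)]]
f=lambda v:[loc(v,P)[1]-.028 for P in lo]+[loc(v,P)[1]+.028 for P in up]+[loc(v,P)[0]-.15 for P in en]
r=least_squares(f,[.527,-.24,1.65]);v=r.x;print('strut',v[:2],np.degrees(v[2]),'res mm',r.fun*1e3)
for p in[(155,110),(168,232),(208,110),(225,228)]: print('stop corner local mm',loc(v,W(A,p,.065))*1e3)
print('screw',loc(v,W(A,(191,169),.069))*1e3)
c=[((70,320),.1,.04),((172,337),.1,-.04),((120,585),-.1,-.04),((22,567),-.1,.04)]
f=lambda v:np.concatenate([loc(v,W(B,p,.032))-[x,y] for p,x,y in c])
r=least_squares(f,[.565,.23,-.2]);k=r.x;print('rack',k[:2],np.degrees(k[2]),'res mm',r.fun*1e3)
R=lambda x,y:k[:2]+np.array([np.cos(k[2])*x-np.sin(k[2])*y,np.sin(k[2])*x+np.cos(k[2])*y])
print('pocket',R(.05,0))
# black blob of the wing: triangulate its centroid
for cam in I:
    im=I[cam]['color'].astype(int).max(2); px=proj(I[cam],[*R(.05,0),.088])
    m=(im<45).astype(np.uint8); n,l,s,ct=cv2.connectedComponentsWithStats(m)
    j=[i for i in range(1,n) if s[i,4]>30 and np.linalg.norm(ct[i]-px)<15]
    print(cam,px,[(ct[i],s[i],atz(I[cam],ct[i],.088)[:2]) for i in j])
    for i in j:
        pts=np.argwhere(l==i)[:,::-1].astype(np.float32); print(cv2.minAreaRect(pts))
E
python3 fit.py
```

```text
strut [ 0.5296 -0.2421] 97.53369384932009 res mm [-0.2421 -1.2107 -1.3582  0.2291  0.6808  1.9011  0.6091 -0.6091]
stop corner local mm [102.5373 -27.3454]
stop corner local mm [104.3436  26.2941]
stop corner local mm [ 79.4409 -24.8655]
stop corner local mm [79.4981 27.1594]
screw [91.2969  0.3166]
rack [0.5637 0.225 ] -8.333680607988107 res mm [-0.2323  1.801  -0.2778 -1.6132 -0.1916  0.9966  0.7017 -1.1844]
pocket [0.6131 0.2178]
scene [287.5534 147.4293] [(array([288.7318, 147.4227]), array([281, 139,  16,  18, 220], dtype=int32), array([0.6158, 0.2194]))]
((288.5345153808594, 147.41378784179688), (18.012447357177734, 14.112845420837402), 21.801406860351562)
top [174.6468 179.6384] [(array([172.9454, 177.9664]), array([166, 167,  14,  23, 238], dtype=int32), array([0.6166, 0.2215]))]
((172.98678588867188, 177.90377807617188), (11.487318992614746, 22.176054000854492), 10.619654655456543)
```

```bash
cat > wing.py <<'E'
from h import *
from scipy.optimize import minimize
np.set_printoptions(precision=4,suppress=True)
def hull(im,x,y,a,z0,z1,S=8):
    c,s=np.cos(a),np.sin(a)
    P=[proj(im,[x+c*u-s*w,y+s*u+c*w,z]) for u in(-.022,.022) for w in(-.009,.009) for z in(z0,z1)]
    m=np.zeros((384*S//8*8,512*S),np.uint8)
    return cv2.convexHull(np.array(P,np.float32))
def fit(I,x,y,a,z0,z1):
    data=[]
    for c in I:
        g=I[c]['color'].astype(int).max(2); h=hull(I[c],x,y,a,z0,z1)[:,0]
        n,l,s,ct=cv2.connectedComponentsWithStats((g<45).astype(np.uint8))
        ok=[i for i in range(1,n) if s[i,4]>40]; i=min(ok,key=lambda i:np.linalg.norm(ct[i]-h.mean(0)))
        x0,y0=(h.min(0)-12).astype(int);x1,y1=(h.max(0)+12).astype(int)
        data.append((I[c],(x0,y0),(l[y0:y1,x0:x1]==i).astype(float)))
    def cost(v):
        t=0
        for im,o,m in data:
            h=(hull(im,v[0],v[1],v[2],z0,z1)[:,0]-o+.5)*8-.5
            k=np.zeros((m.shape[0]*8,m.shape[1]*8),np.float32); cv2.fillConvexPoly(k,np.round(h*16).astype(np.int32),1.,shift=4)
            t+=((cv2.resize(k,m.shape[::-1],interpolation=cv2.INTER_AREA)-m)**2).sum()
        return t
    r=minimize(cost,[x,y,a],method='Nelder-Mead',options=dict(initial_simplex=[[x,y,a],[x+.005,y,a],[x,y+.005,a],[x,y,a+.1]],xatol=1e-5,fatol=.01))
    return r.x[:2],np.degrees(r.x[2]),r.fun,[d[2].sum() for d in data]
if __name__=='__main__':
    I={c:env.get_image(c) for c in('scene','top')}
    print('post',fit(I,.616,.220,-.15,.068,.108)); 
    for c in I: print(c,fit({c:I[c]},.616,.220,-.15,.068,.108))
    u=np.array([np.cos(1.70),np.sin(1.70)]); p=np.array([.5296,-.2421])-.115*u
    print('locked guess',p,fit(I,*p,.13,.085,.125))
    for c in I: print(c,fit({c:I[c]},*p,.13,.085,.125))
    print(env.get_obs()['t'])
E
python3 wing.py
```

```text
post (array([0.6155, 0.2213]), np.float64(-11.561580858417685), np.float64(118.9248046875), [np.float64(222.0), np.float64(239.0)])
scene (array([0.6146, 0.22  ]), np.float64(-27.995186107685218), np.float64(45.9130859375), [np.float64(222.0)])
top (array([0.6153, 0.2215]), np.float64(-3.66233713987016), np.float64(52.51806640625), [np.float64(239.0)])
locked guess [ 0.5444 -0.3561] (array([ 0.5476, -0.3577]), np.float64(-1.5907857118742736), np.float64(167.516845703125), [np.float64(479.0), np.float64(351.0)])
scene (array([ 0.5482, -0.3585]), np.float64(-2.4627646942343304), np.float64(90.334716796875), [np.float64(479.0)])
top (array([ 0.5478, -0.3564]), np.float64(12.461124453658973), np.float64(56.729248046875), [np.float64(351.0)])
1.5
```

```bash
cat > edge.py <<'E'
from h import *
from scipy.optimize import least_squares
np.set_printoptions(precision=2,suppress=True)
I={c:env.get_image(c) for c in('scene','top')}
def w(v,x,y,z): c,s=np.cos(v[2]),np.sin(v[2]); return [v[0]+c*x-s*y,v[1]+s*x+c*y,z]
v0=np.array([.5296,-.2421,np.radians(97)])
off=np.arange(-.007,.0071,.00025)
for c in I:
    im=I[c]; g=cv2.cvtColor(im['color'],cv2.COLOR_BGR2GRAY).astype(np.float32)
    print(c)
    for y in(-.028,-.0095,.0095,.028):
        row=[]
        for x0 in(-.06,-.03,0,.03,.055):
            P=np.mean([[cv2.getRectSubPix(g,(1,1),tuple(map(float,proj(im,w(v0,x0+dx,y+o,.045)))))[0,0] for o in off] for dx in np.linspace(-.012,.012,9)],0)
            G=np.gradient(cv2.GaussianBlur(P[None].astype(np.float32),(0,0),2)[0])
            i=np.argmax(abs(G)); row.append((round(off[i]*1e3,2),round(float(G[i]),1)))
        print(y,row)
    P=[round(float(np.mean([cv2.getRectSubPix(g,(1,1),tuple(map(float,proj(im,w(v0,x,o,.045)))))[0,0] for x in np.linspace(-.06,.05,40)]))) for o in np.arange(-.034,.0345,.001)]
    print(P)
E
python3 edge.py
```

```text
scene
-0.028 [(np.float64(-4.25), 3.9), (np.float64(-3.5), 4.1), (np.float64(-3.0), 4.1), (np.float64(-2.5), 4.3), (np.float64(-1.5), 4.1)]
-0.0095 [(np.float64(-4.0), -0.5), (np.float64(-3.0), -0.5), (np.float64(-1.75), -0.4), (np.float64(-2.5), -0.4), (np.float64(-0.75), -1.2)]
0.0095 [(np.float64(-3.25), 3.1), (np.float64(-3.0), 3.4), (np.float64(-2.5), 3.0), (np.float64(-1.0), 3.0), (np.float64(-1.0), 3.0)]
0.028 [(np.float64(-4.0), -2.4), (np.float64(-2.25), -2.5), (np.float64(-1.75), -2.3), (np.float64(-1.25), -1.9), (np.float64(-0.5), -1.9)]
[94, 104, 117, 133, 149, 161, 170, 175, 176, 175, 173, 170, 168, 167, 166, 166, 166, 167, 167, 167, 166, 165, 163, 161, 160, 159, 159, 158, 158, 158, 158, 158, 156, 152, 146, 137, 126, 117, 112, 114, 121, 132, 144, 153, 160, 165, 167, 168, 168, 167, 167, 167, 167, 169, 171, 173, 174, 173, 168, 161, 153, 144, 137, 132, 129, 127, 126, 126, 127]
top
-0.028 [(np.float64(-2.75), 4.8), (np.float64(-2.5), 4.4), (np.float64(-1.75), 3.9), (np.float64(-1.25), 3.9), (np.float64(-0.75), 3.5)]
-0.0095 [(np.float64(-3.25), -5.6), (np.float64(-2.5), -6.5), (np.float64(-1.75), -6.3), (np.float64(-1.25), -5.6), (np.float64(-0.5), -6.5)]
0.0095 [(np.float64(-3.25), 0.8), (np.float64(-2.75), 1.1), (np.float64(-1.75), 1.3), (np.float64(-1.25), 1.0), (np.float64(-0.5), 1.3)]
0.028 [(np.float64(-3.5), -10.7), (np.float64(-2.5), -9.8), (np.float64(-1.75), -8.2), (np.float64(-1.25), -9.8), (np.float64(-0.5), -10.1)]
[123, 124, 129, 139, 154, 169, 177, 176, 172, 167, 166, 166, 165, 163, 161, 161, 163, 165, 166, 166, 164, 156, 138, 117, 102, 104, 120, 137, 147, 152, 152, 151, 151, 152, 153, 152, 151, 151, 151, 152, 154, 157, 160, 164, 165, 165, 166, 166, 166, 165, 163, 162, 161, 162, 165, 169, 174, 174, 169, 151, 121, 91, 73, 68, 69, 70, 70, 69, 69]
```

```bash
R='{"linear":[0.5435,-0.458,0],"dr":[0,0,0],"fingers":-1}'; true
python3 -m handwheel '[{"linear":[0.54,-0.46,0],"dr":[0,0,0],"fingers":-1},{"linear":[0.54,-0.46,0],"dr":[0,0,0],"fingers":-1},{"linear":[0.54,-0.46,0],"dr":[0,0,0],"fingers":-1},{"linear":[0.54,-0.46,0],"dr":[0,0,0],"fingers":-1},{"linear":[0.54,-0.46,0],"dr":[0,0,0],"fingers":-1},{"linear":[0.54,-0.46,0],"dr":[0,0,0],"fingers":-1},{"linear":[0.54,-0.46,0],"dr":[0,0,0],"fingers":-1},{"linear":[0.54,-0.46,0],"dr":[0,0,0],"fingers":-1}]' 30
```

```text
t: 2.4
tcp_pos: [0.3678, -0.2899, 0.2315]
orientation: [[0.912, 0.409, 0.0], [0.409, -0.912, -0.0], [0.0, 0.0, -1.0]]
force: [0.9, -0.1, -0.9]
grip_width: 0.0852
gripper_force: 0.0
```

```bash
python3 -m handwheel '[{"linear":[0.54,-0.46,0],"dr":[0,0,0],"fingers":-1},{"linear":[0.54,-0.46,0],"dr":[0,0,0],"fingers":-1},{"linear":[0.54,-0.46,0],"dr":[0,0,0],"fingers":-1},{"linear":[0.54,-0.46,0],"dr":[0,0,0],"fingers":-1},{"linear":[0.54,-0.46,0],"dr":[0,0,0],"fingers":-1},{"linear":[0.54,-0.46,0],"dr":[0,0,0],"fingers":-1},{"linear":[0.54,-0.46,0],"dr":[0,0,0],"fingers":-1},{"linear":[0.54,-0.46,0],"dr":[0,0,0],"fingers":-1}]'
python3 -m handwheel '[{"linear":[0.55,-0.46,0],"dr":[0,0,0],"fingers":-1},{"linear":[0.55,-0.46,0],"dr":[0,0,0],"fingers":-1},{"linear":[0.55,-0.46,0],"dr":[0,0,0],"fingers":-1},{"linear":[0.55,-0.46,0],"dr":[0,0,0],"fingers":-1},{"linear":[0.55,-0.46,0],"dr":[0,0,0],"fingers":-1},{"linear":[0.55,-0.46,0],"dr":[0,0,0],"fingers":-1},{"linear":[0.55,-0.46,0],"dr":[0,0,0],"fingers":-1},{"linear":[0.55,-0.46,0],"dr":[0,0,0],"fingers":-1}]'
python3 -m handwheel '[{"linear":[0,0,0],"dr":[0,0,-1],"fingers":-1},{"linear":[0,0,0],"dr":[0,0,-1],"fingers":-1},{"linear":[0,0,0],"dr":[0,0,-1],"fingers":-1},{"linear":[0,0,0],"dr":[0,0,-1],"fingers":-1},{"linear":[0,0,0],"dr":[0,0,-1],"fingers":-1},{"linear":[0,0,0],"dr":[0,0,-1],"fingers":-1},{"linear":[0,0,0],"dr":[0,0,-1],"fingers":-1},{"linear":[0,0,0],"dr":[0,0,-1],"fingers":-1}]'
python3 -m handwheel '[{"linear":[0,0,0],"dr":[0,0,-1],"fingers":-1},{"linear":[0,0,0],"dr":[0,0,-1],"fingers":-1},{"linear":[0,0,0],"dr":[0,0,-1],"fingers":-1},{"linear":[0,0,0],"dr":[0,0,-1],"fingers":-1},{"linear":[0,0,0],"dr":[0,0,-1],"fingers":-1},{"linear":[0,0,0],"dr":[0,0,-1],"fingers":-1},{"linear":[0,0,0],"dr":[0,0,-1],"fingers":-1},{"linear":[0,0,0],"dr":[0,0,-1],"fingers":-1}]'
```

```text
t: 3.2
tcp_pos: [0.4897, -0.0334, 0.2315]
orientation: [[0.912, 0.409, 0.001], [0.409, -0.912, -0.0], [0.0, 0.0, -1.0]]
force: [0.8, -0.0, -0.3]
grip_width: 0.0854
gripper_force: 0.0
t: 4.0
tcp_pos: [0.615, 0.2246, 0.2313]
orientation: [[0.912, 0.41, 0.0], [0.41, -0.912, 0.0], [0.0, 0.0, -1.0]]
force: [0.1, -0.5, 0.1]
grip_width: 0.0851
gripper_force: 0.0
t: 4.8
tcp_pos: [0.6145, 0.2232, 0.2313]
orientation: [[0.026, 1.0, -0.0], [1.0, -0.026, 0.0], [0.0, -0.0, -1.0]]
force: [-0.3, -0.0, 0.6]
grip_width: 0.0854
gripper_force: 0.0
t: 5.6
tcp_pos: [0.6145, 0.2232, 0.2313]
orientation: [[-0.887, 0.462, -0.0], [0.462, 0.887, 0.0], [0.0, 0.0, -1.0]]
force: [-0.5, 0.3, 0.2]
grip_width: 0.0852
gripper_force: 0.0
```

```bash
python3 -m handwheel '[{"linear":[0,0,0],"dr":[0,0,-1],"fingers":-1},{"linear":[0,0,0],"dr":[0,0,-1],"fingers":-1},{"linear":[0,0,0],"dr":[0,0,-0.19],"fingers":-1},{"linear":[-0.026,-0.034,0.4],"dr":[0,0,0],"fingers":-1},{"linear":[0,0,0.6],"dr":[0,0,0],"fingers":-1},{"linear":[0,0,0.6],"dr":[0,0,0],"fingers":-1},{"linear":[0,0,0.6],"dr":[0,0,0],"fingers":-1},{"linear":[0,0,0.3],"dr":[0,0,0],"fingers":-1}]'
python3 -m handwheel '[{"linear":[0,0,0.25],"dr":[0,0,0],"fingers":-1},{"linear":[0,0,0.25],"dr":[0,0,0],"fingers":-1},{"linear":[0,0,0.2],"dr":[0,0,0],"fingers":-1},{"linear":[0,0,0],"dr":[0,0,0],"fingers":-1},{"linear":[0,0,0],"dr":[0,0,0],"fingers":0},{"linear":[0,0,0],"dr":[0,0,0],"fingers":0},{"linear":[0,0,0],"dr":[0,0,0],"fingers":0.2},{"linear":[0,0,0],"dr":[0,0,0],"fingers":0.2}]' 30
python3 - <<'E'
from h import *
cv2.imwrite('pics/scene1.png',cv2.resize(env.get_image('scene')['color'][70:230,180:390],None,fx=3,fy=3))
E
```

```text
t: 6.4
tcp_pos: [0.6138, 0.2208, 0.1036]
orientation: [[-0.983, 0.181, -0.004], [0.181, 0.983, -0.001], [0.004, -0.002, -1.0]]
force: [0.9, -0.6, -0.2]
grip_width: 0.0856
gripper_force: 0.0
t: 7.2
tcp_pos: [0.6158, 0.2214, 0.0719]
orientation: [[-0.984, 0.179, 0.001], [0.179, 0.984, 0.0], [-0.001, 0.001, -1.0]]
force: [0.5, 0.6, -1.0]
grip_width: 0.0341
gripper_force: 0.0
```

View pics/scene1.png

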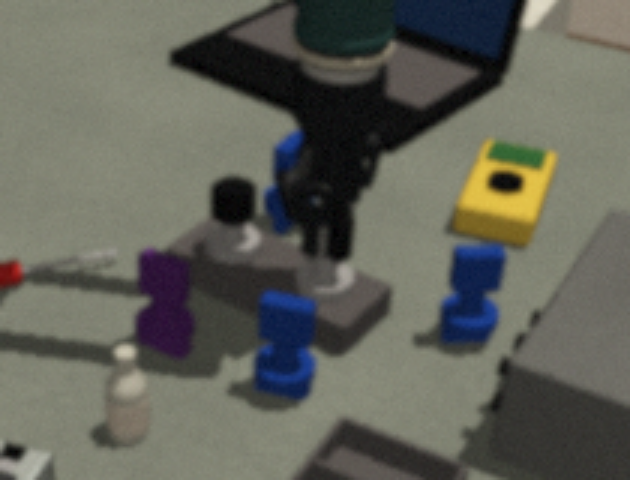

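The fingers straddle the wing post, at crop (325,240). Next I close on it and lift.

```bash
python3 -m handwheel '[{"linear":[0,0,0],"dr":[0,0,0],"fingers":0.5},{"linear":[0,0,0],"dr":[0,0,0],"fingers":0.8},{"linear":[0,0,0],"dr":[0,0,0],"fingers":1},{"linear":[0,0,0],"dr":[0,0,0],"fingers":1},{"linear":[0,0,0],"dr":[0,0,0],"fingers":1},{"linear":[0,0,0],"dr":[0,0,0],"fingers":1},{"linear":[0,0,0],"dr":[0,0,0],"fingers":1},{"linear":[0,0,0],"dr":[0,0,0],"fingers":1}]' 60
```

```text
t: 8.05
tcp_pos: [0.6156, 0.2213, 0.0716]
orientation: [[-0.984, 0.179, 0.0], [0.179, 0.984, 0.0], [-0.0, 0.0, -1.0]]
force: [-0.7, 0.0, 4.4]
grip_width: 0.0172
gripper_force: 59.0
```

```bash
python3 -m handwheel '[{"linear":[0,0,-0.2],"dr":[0,0,0],"fingers":1},{"linear":[0,0,-0.5],"dr":[0,0,0],"fingers":1},{"linear":[0,0,-0.7],"dr":[0,0,0],"fingers":1},{"linear":[0,0,-0.7],"dr":[0,0,0],"fingers":1},{"linear":[0,0,-0.7],"dr":[0,0,0],"fingers":1},{"linear":[0,0,-0.56],"dr":[0,0,0],"fingers":1},{"linear":[0,0,0],"dr":[0,0,0.9],"fingers":1},{"linear":[0,0,0],"dr":[0,0,0.9],"fingers":1}]'
python3 -m handwheel '[{"linear":[0,0,0],"dr":[0,0,1],"fingers":1},{"linear":[0,0,0],"dr":[0,0,1],"fingers":1},{"linear":[0,0,0],"dr":[0,0,1],"fingers":1},{"linear":[0,0,0],"dr":[0,0,1],"fingers":1},{"linear":[0,0,0],"dr":[0,0,1],"fingers":1},{"linear":[0,0,0],"dr":[0,0,1],"fingers":1},{"linear":[0,0,0],"dr":[0,0,1],"fingers":1},{"linear":[0,0,0],"dr":[0,0,0.125],"fingers":1}]'
python3 -m handwheel '[{"linear":[-0.7,-0.25,0],"dr":[0,0,0],"fingers":1},{"linear":[-0.85,-0.3,0],"dr":[0,0,0],"fingers":1},{"linear":[-0.85,-0.3,0],"dr":[0,0,0],"fingers":1},{"linear":[-0.85,-0.3,0],"dr":[0,0,0],"fingers":1},{"linear":[-0.85,-0.3,0],"dr":[0,0,0],"fingers":1},{"linear":[-0.85,-0.3,0],"dr":[0,0,0],"fingers":1},{"linear":[-0.85,-0.3,0],"dr":[0,0,0],"fingers":1},{"linear":[-0.85,-0.3,0],"dr":[0,0,0],"fingers":1}]'
```

```text
t: 8.85
tcp_pos: [0.6158, 0.2213, 0.2409]
orientation: [[-0.906, 0.423, 0.002], [0.423, 0.906, 0.001], [-0.002, 0.001, -1.0]]
force: [0.4, -0.8, -2.5]
grip_width: 0.0175
gripper_force: 58.6
t: 9.65
tcp_pos: [0.615, 0.2211, 0.239]
orientation: [[-0.142, 0.99, -0.001], [0.99, 0.142, -0.0], [-0.0, -0.001, -1.0]]
force: [0.1, 0.3, -1.5]
grip_width: 0.0176
gripper_force: 58.6
t: 10.45
tcp_pos: [0.5463, -0.1263, 0.2394]
orientation: [[-0.148, 0.989, -0.0], [0.989, 0.148, 0.0], [0.0, -0.0, -1.0]]
force: [0.4, -0.3, -1.4]
grip_width: 0.0171
gripper_force: 58.7
```

```bash
python3 -m handwheel '[{"linear":[-0.7,-0.25,0],"dr":[0,0,0],"fingers":1},{"linear":[-0.7,-0.25,0],"dr":[0,0,0],"fingers":1},{"linear":[-0.47,-0.15,0.2],"dr":[0,0,0],"fingers":1},{"linear":[0,0,0.6],"dr":[0,0,0],"fingers":1},{"linear":[0,0,0.7],"dr":[0,0,0],"fingers":1},{"linear":[0,0,0.7],"dr":[0,0,0],"fingers":1},{"linear":[0,0,0.3],"dr":[0,0,0],"fingers":1},{"linear":[0,0,0],"dr":[0,0,0],"fingers":1}]'
python3 - <<'E'
from h import *
np.set_printoptions(precision=4,suppress=True)
o=env.get_obs();p=np.array(o['tcp_pos']);print(p,o['orientation'][0],o['force'])
u=np.array([-.1444,.9895]);n=np.array([-.9895,-.1444]);d=p[:2]-[.5315,-.2419];print('local',d@u,d@n)
a=env.get_image('scene');b=env.get_image('top')
for im,c,n_ in((a,'scene','s'),(b,'top','t')):
    q=proj(im,[p[0],p[1],p[2]-.0586]); print(c,q)
    for l in('post','post_head','post_collar'):
        print(l,[(np.round(d['xy'],1),round(d['conf'],2)) for d in env.pinpoint(l,c) if np.linalg.norm(np.array(d['xy'])-q)<35])
s=cv2.resize(a['color'][190:350,80:250],None,fx=3.6,fy=3.6,interpolation=cv2.INTER_CUBIC)
cv2.imwrite('pics/hover.png',s[:600,:800])
E
```

```text
t: 11.25
tcp_pos: [0.5263, -0.2208, 0.1117]
orientation: [[-0.147, 0.989, -0.005], [0.989, 0.147, 0.003], [0.004, -0.005, -1.0]]
force: [-0.7, -0.3, -0.8]
grip_width: 0.0172
gripper_force: 58.7
[ 0.5263 -0.2208  0.1117] [-0.1468  0.9892 -0.0052] [-0.6854 -0.2929 -0.8459]
local 0.021674697555685574 0.0021353359579506467
scene [154.5289 254.4728]
post [(array([153.9, 257.2]), 0.64)]
post_head [(array([149.3, 251.8]), 0.64)]
post_collar [(array([154.9, 249. ]), 0.59)]
top [384.5956 228.0786]
post [(array([383.9, 227.1]), 0.57)]
post_head [(array([388.1, 224. ]), 0.91)]
post_collar [(array([385. , 229.3]), 0.62)]
```

View pics/hover.png

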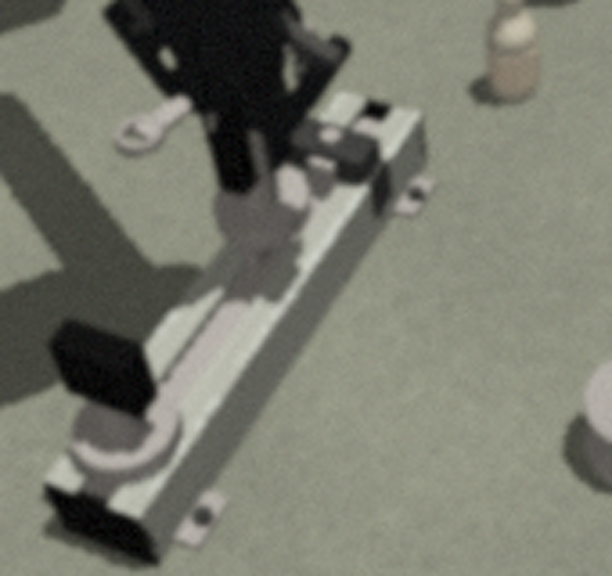

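Post hovers over the slot, at crop (255,245), clear of the stop block at (340,150).

```bash
cat > st.py <<'E'
from h import *
np.set_printoptions(precision=4,suppress=True)
o=env.get_obs();p=np.array(o['tcp_pos']);R=np.array(o['orientation'])
u=np.array([-.1444,.9895]);n=np.array([-.9895,-.1444]);d=p[:2]-[.5315,-.2419];f=np.array(o['force'])
print('t',o['t'],'local mm',d@u*1e3,d@n*1e3,'org z',(p[2]-.0586)*1e3,'yaw-98.3',np.degrees(np.arctan2(R[1,0],R[0,0]))-98.3,'F loc',f[:2]@u,f[:2]@n,f[2],'M',np.array(o['wrist_torque']),'tilt',R[:2,2],'q6',o['q'][5])
E
python3 st.py
```

```text
t 11.65 local mm 19.819326031595743 -0.45722841690445937 org z 56.77633494780143 yaw-98.3 0.01281437303079258 F loc 0.3801574877479736 -0.16910008813095428 -2.2083178536761023 M [-0.0634  0.0385  0.0112] tilt [ 0.0017 -0.0009] q6 -37.99611687482599
```

```bash
python3 -m handwheel '[{"linear":[0,-0.008,0.06],"dr":[0,0,0],"fingers":1},{"linear":[0,0,0.06],"dr":[0,0,0],"fingers":1},{"linear":[0,0,0.06],"dr":[0,0,0],"fingers":1},{"linear":[0,0,0.05],"dr":[0,0,0],"fingers":1},{"linear":[0,0,0.04],"dr":[0,0,0],"fingers":1},{"linear":[0,0,0.03],"dr":[0,0,0],"fingers":1},{"linear":[0,0,0],"dr":[0,0,0],"fingers":1},{"linear":[0,0,0],"dr":[0,0,0],"fingers":1}]';python3 st.py
```

```text
t: 12.45
tcp_pos: [0.5281, -0.222, 0.0993]
orientation: [[-0.144, 0.99, -0.0], [0.99, 0.144, 0.0], [0.0, -0.0, -1.0]]
force: [-0.2, -0.2, -1.9]
grip_width: 0.017
gripper_force: 58.7
t 12.45 local mm 20.21918747739454 0.5341668532640479 org z 40.66121723348679 yaw-98.3 -0.009967565410150314 F loc -0.18779822472061217 0.1814858094827198 -1.8931815210534169 M [ 0.054   0.0059 -0.0092] tilt [-0.0001  0.0001] q6 -38.00383777308531
```

```bash
python3 -m handwheel '[{"linear":[0,0.006,0.03],"dr":[0,0,0],"fingers":1},{"linear":[0,0,0.03],"dr":[0,0,0],"fingers":1},{"linear":[0,0,0.03],"dr":[0,0,0],"fingers":1},{"linear":[0,0,0.03],"dr":[0,0,0],"fingers":1},{"linear":[0,0,0.03],"dr":[0,0,0],"fingers":1},{"linear":[0,0,0],"dr":[0,0,0],"fingers":1},{"linear":[0,0,0],"dr":[0,0,0],"fingers":1},{"linear":[0,0,0],"dr":[0,0,0],"fingers":1}]';python3 st.py
```

```text
t: 13.25
tcp_pos: [0.5283, -0.2219, 0.092]
orientation: [[-0.144, 0.99, 0.0], [0.99, 0.144, 0.0], [0.0, 0.0, -1.0]]
force: [-0.5, 0.8, 1.2]
grip_width: 0.0176
gripper_force: 59.3
t 13.25 local mm 20.254576945682803 0.2538809338315383 org z 33.393925076225074 yaw-98.3 -0.010841545194040236 F loc 0.9134139447346152 0.37392862071704175 1.237380081580719 M [ 0.0719  0.1934 -0.0581] tilt [0. 0.] q6 -37.981521888879826
```

```bash
python3 -m handwheel '[{"linear":[0.06,0,0],"dr":[0,0,0],"fingers":1},{"linear":[0.08,0,0],"dr":[0,0,0],"fingers":1},{"linear":[0.08,0,0],"dr":[0,0,0],"fingers":1},{"linear":[0.08,0,0],"dr":[0,0,0],"fingers":1},{"linear":[0.08,0,0],"dr":[0,0,0],"fingers":1},{"linear":[0.06,0,0],"dr":[0,0,0],"fingers":1},{"linear":[0,0,0],"dr":[0,0,0],"fingers":1},{"linear":[0,0,0],"dr":[0,0,0],"fingers":1}]';python3 st.py
python3 -m handwheel '[{"linear":[0.02,0,0],"dr":[0,0,0],"fingers":1},{"linear":[0.02,0,0],"dr":[0,0,0],"fingers":1},{"linear":[0.02,0,0],"dr":[0,0,0],"fingers":1},{"linear":[0.02,0,0],"dr":[0,0,0],"fingers":1},{"linear":[0,0,0],"dr":[0,0,0],"fingers":1},{"linear":[0,0,0],"dr":[0,0,0],"fingers":1},{"linear":[0,0,0],"dr":[0,0,0],"fingers":1},{"linear":[0,0,0],"dr":[0,0,0],"fingers":1}]';python3 st.py
```

```text
t: 14.05
tcp_pos: [0.5251, -0.1995, 0.0917]
orientation: [[-0.144, 0.99, -0.0], [0.99, 0.144, 0.001], [0.001, -0.0, -1.0]]
force: [0.6, 1.6, 2.0]
grip_width: 0.0172
gripper_force: 59.3
t 14.05 local mm 42.89828445748333 0.23172934745767892 org z 33.1229199609871 yaw-98.3 -0.013546223236843957 F loc 1.483971099976658 -0.7774531757111008 1.972386633951139 M [ 0.1403 -0.2003  0.002 ] tilt [-0.0002  0.0011] q6 -36.20094752214021
t: 14.85
tcp_pos: [0.5246, -0.1962, 0.0918]
orientation: [[-0.144, 0.99, -0.0], [0.99, 0.144, 0.0], [0.0, -0.0, -1.0]]
force: [0.2, -1.9, 1.2]
grip_width: 0.0175
gripper_force: 59.3
t 14.85 local mm 46.258987413081535 0.2481615626291657 org z 33.186109874962554 yaw-98.3 -0.012441569140420938 F loc -1.887252591630452 0.03619120831094877 1.2249185401839124 M [-0.365  -0.1022 -0.0033] tilt [-0.0001  0.0002] q6 -35.86686022858858
```

```bash
python3 -m handwheel '[{"linear":[0.02,0,0],"dr":[0,0,0],"fingers":1},{"linear":[0.02,0,0],"dr":[0,0,0],"fingers":1},{"linear":[0.02,0,0],"dr":[0,0,0],"fingers":1},{"linear":[0,0,0],"dr":[0,0,0],"fingers":1},{"linear":[0,0,0],"dr":[0,0,0],"fingers":1},{"linear":[0,0,0],"dr":[0,0,0],"fingers":1},{"linear":[0,0,0],"dr":[0,0,0],"fingers":1},{"linear":[0,0,0],"dr":[0,0,0],"fingers":1}]';python3 st.py
python3 -m handwheel '[{"linear":[0.02,0,0],"dr":[0,0,0],"fingers":1},{"linear":[0.02,0,0],"dr":[0,0,0],"fingers":1},{"linear":[0,0,0],"dr":[0,0,0],"fingers":1},{"linear":[0,0,0],"dr":[0,0,0],"fingers":1},{"linear":[0,0,0],"dr":[0,0,0],"fingers":1},{"linear":[0,0,0],"dr":[0,0,0],"fingers":1},{"linear":[0,0,0],"dr":[0,0,0],"fingers":1},{"linear":[0,0,0],"dr":[0,0,0],"fingers":1}]';python3 st.py
```

```text
t: 15.65
tcp_pos: [0.5241, -0.1931, 0.0918]
orientation: [[-0.144, 0.99, -0.0], [0.99, 0.144, 0.0], [0.0, -0.0, -1.0]]
force: [0.9, -0.9, 1.4]
grip_width: 0.0171
gripper_force: 59.4
t 15.65 local mm 49.35409628756865 0.2536489793219226 org z 33.189511552790066 yaw-98.3 -0.016486335214125347 F loc -1.030106659512846 -0.7175562673271778 1.425980224870159 M [-0.2712 -0.16    0.0082] tilt [-0.0001  0.0003] q6 -35.61366241164592
t: 16.45
tcp_pos: [0.5239, -0.1913, 0.0918]
orientation: [[-0.144, 0.99, -0.0], [0.99, 0.144, 0.0], [0.0, -0.0, -1.0]]
force: [-0.2, -2.4, 2.3]
grip_width: 0.0171
gripper_force: 59.3
t 16.45 local mm 51.19394874622847 0.2577364337778918 org z 33.188822483358344 yaw-98.3 -0.01294538382005328 F loc -2.299881952546849 0.5338326266046877 2.287598495211302 M [-0.5628 -0.0702  0.022 ] tilt [-0.0001  0.0001] q6 -35.44539166571478
```

```bash
python3 -m handwheel '[{"linear":[0.02,0,0],"dr":[0,0,0],"fingers":1},{"linear":[0,0,0],"dr":[0,0,0],"fingers":1},{"linear":[0,0,0],"dr":[0,0,0],"fingers":1},{"linear":[0,0,0],"dr":[0,0,0],"fingers":1},{"linear":[0,0,0],"dr":[0,0,0],"fingers":1},{"linear":[0,0,0],"dr":[0,0,0],"fingers":1},{"linear":[0,0,0],"dr":[0,0,0],"fingers":1},{"linear":[0,0,0],"dr":[0,0,0],"fingers":1}]';python3 st.py
python3 -m handwheel '[{"linear":[0.02,0,0],"dr":[0,0,0],"fingers":1},{"linear":[0,0,0],"dr":[0,0,0],"fingers":1},{"linear":[0,0,0],"dr":[0,0,0],"fingers":1},{"linear":[0,0,0],"dr":[0,0,0],"fingers":1},{"linear":[0,0,0],"dr":[0,0,0],"fingers":1},{"linear":[0,0,0],"dr":[0,0,0],"fingers":1},{"linear":[0,0,0],"dr":[0,0,0],"fingers":1},{"linear":[0,0,0],"dr":[0,0,0],"fingers":1}]';python3 st.py
```

```text
t: 17.25
tcp_pos: [0.5237, -0.1902, 0.0918]
orientation: [[-0.144, 0.99, -0.0], [0.99, 0.144, 0.0], [0.0, -0.0, -1.0]]
force: [0.1, -1.2, 2.2]
grip_width: 0.0173
gripper_force: 59.3
t 17.25 local mm 52.300363327352976 0.25021250986172283 org z 33.171400625027964 yaw-98.3 -0.01411684611541375 F loc -1.1579661642111476 0.04796747681922517 2.2032934994224247 M [-0.4915 -0.0989  0.006 ] tilt [-0.0001  0.0002] q6 -35.3597093893449
t: 18.05
tcp_pos: [0.5236, -0.1893, 0.0918]
orientation: [[-0.144, 0.99, -0.0], [0.99, 0.144, 0.0], [0.0, 0.0, -1.0]]
force: [1.5, -2.4, 2.3]
grip_width: 0.0174
gripper_force: 59.3
t 18.05 local mm 53.22107312247342 0.22544685985170526 org z 33.18918256491222 yaw-98.3 -0.012722505746950219 F loc -2.545106063783561 -1.1009660512804862 2.3154541146343726 M [-0.5834 -0.0498  0.0043] tilt [-0.      0.0001] q6 -35.27798953421096
```

```bash
python3 -m handwheel '[{"linear":[0.02,0,0],"dr":[0,0,0],"fingers":1},{"linear":[0,0,0],"dr":[0,0,0],"fingers":1},{"linear":[0,0,0],"dr":[0,0,0],"fingers":1},{"linear":[0,0,0],"dr":[0,0,0],"fingers":1},{"linear":[0,0,0],"dr":[0,0,0],"fingers":1},{"linear":[0,0,0],"dr":[0,0,0],"fingers":1},{"linear":[0,0,0],"dr":[0,0,0],"fingers":1},{"linear":[0,0,0],"dr":[0,0,0],"fingers":1}]' >/dev/null;python3 st.py
python3 -m handwheel '[{"linear":[0.02,0,0],"dr":[0,0,0],"fingers":1},{"linear":[0,0,0],"dr":[0,0,0],"fingers":1},{"linear":[0,0,0],"dr":[0,0,0],"fingers":1},{"linear":[0,0,0],"dr":[0,0,0],"fingers":1},{"linear":[0,0,0],"dr":[0,0,0],"fingers":1},{"linear":[0,0,0],"dr":[0,0,0],"fingers":1},{"linear":[0,0,0],"dr":[0,0,0],"fingers":1},{"linear":[0,0,0],"dr":[0,0,0],"fingers":1}]'>/dev/null;python3 st.py
```

```text
t 18.85 local mm 54.19282682675049 0.2234470280118939 org z 33.21142426734579 yaw-98.3 -0.01373154790204012 F loc -2.7680132880133272 0.05457492934360647 2.2781419882848115 M [-0.7509 -0.0482 -0.068 ] tilt [0.     0.0001] q6 -35.19201221168423
t 19.65 local mm 54.40918307784703 0.1981550865092019 org z 33.29155573967706 yaw-98.3 0.007098478309515599 F loc -5.577230316237983 0.785970376256502 1.8693874378511768 M [-1.2152  0.0384  0.041 ] tilt [ 0.0003 -0.0013] q6 -35.105427756610396
```

```bash
python3 -m handwheel '[{"linear":[-0.008,0,0.02],"dr":[0,0,0],"fingers":1},{"linear":[0,0,0.03],"dr":[0,0,0],"fingers":1},{"linear":[0,0,0.03],"dr":[0,0,0],"fingers":1},{"linear":[0,0,0.03],"dr":[0,0,0],"fingers":1},{"linear":[0,0,0.01],"dr":[0,0,0],"fingers":1},{"linear":[0,0,0],"dr":[0,0,0],"fingers":1},{"linear":[0,0,0],"dr":[0,0,0],"fingers":1},{"linear":[0,0,0],"dr":[0,0,0],"fingers":1}]' ;python3 st.py
```

```text
t: 20.45
tcp_pos: [0.5235, -0.1882, 0.0862]
orientation: [[-0.144, 0.99, 0.0], [0.99, 0.144, -0.001], [-0.001, 0.0, -1.0]]
force: [-0.7, -6.6, 5.5]
grip_width: 0.0172
gripper_force: 60.0
t 20.45 local mm 54.29175906251347 0.1253607383213005 org z 27.61052395405102 yaw-98.3 -0.0013382909022254807 F loc -6.392281560550913 1.6129587898935323 5.479987097557919 M [-1.0018  0.2391  0.0502] tilt [ 0.0004 -0.0009] q6 -35.13779863431849
```

```bash
python3 -m handwheel '[{"linear":[0,0,0],"dr":[0,0,0.5],"fingers":1},{"linear":[0,0,0],"dr":[0,0,0.5],"fingers":1},{"linear":[0,0,0],"dr":[0,0,0.5],"fingers":1},{"linear":[0,0,0],"dr":[0,0,0.5],"fingers":1},{"linear":[0,0,0],"dr":[0,0,0.5],"fingers":1},{"linear":[0,0,0],"dr":[0,0,0.5],"fingers":1},{"linear":[0,0,0],"dr":[0,0,0.5],"fingers":1},{"linear":[0,0,0],"dr":[0,0,0.5],"fingers":1}]' >/dev/null;python3 st.py
python3 -m handwheel '[{"linear":[0,0,0],"dr":[0,0,0.5],"fingers":1},{"linear":[0,0,0],"dr":[0,0,0.5],"fingers":1},{"linear":[0,0,0],"dr":[0,0,0.5],"fingers":1},{"linear":[0,0,0],"dr":[0,0,0.5],"fingers":1},{"linear":[0,0,0],"dr":[0,0,0.5],"fingers":1},{"linear":[0,0,0],"dr":[0,0,0.5],"fingers":1},{"linear":[0,0,0],"dr":[0,0,0.5],"fingers":1},{"linear":[0,0,0],"dr":[0,0,0.5],"fingers":1}]' >/dev/null;python3 st.py
```

```text
t 21.25 local mm 54.21556734887374 1.1117426469726714 org z 27.319700772035453 yaw-98.3 -32.116502121054154 F loc -7.1993364905076795 4.623505170663974 5.80075941408914 M [-1.3548  0.5546  0.2399] tilt [-0.0014 -0.0012] q6 -2.991159191181293
t 22.05 local mm 53.89730457597619 0.9170279834298584 org z 27.4227291100676 yaw-98.3 -64.1117267940923 F loc -7.590252266240625 3.381177254254088 5.843305538949175 M [-1.498   0.547   0.1908] tilt [-0.0009 -0.0017] q6 29.00638988455555
```

```bash
python3 -m handwheel '[{"linear":[0,0,0],"dr":[0,0,0.6],"fingers":1},{"linear":[0,0,0],"dr":[0,0,0.6],"fingers":1},{"linear":[0,0,0],"dr":[0,0,0.6],"fingers":1},{"linear":[0,0,0],"dr":[0,0,0.6],"fingers":1},{"linear":[0,0,0],"dr":[0,0,0.6],"fingers":1},{"linear":[0,0,0],"dr":[0,0,0.5],"fingers":1},{"linear":[0,0,0],"dr":[0,0,0],"fingers":1},{"linear":[0,0,0],"dr":[0,0,0],"fingers":1}]' >/dev/null;python3 st.py
```

```text
t 22.85 local mm 53.60622717927123 0.007697663602305137 org z 27.639428378707017 yaw-98.3 -91.99374132142759 F loc -7.312105544076787 2.21107953147479 4.787063457630207 M [-1.4572  0.2451 -0.0212] tilt [ 0.0009 -0.002 ] q6 56.86893735973777
```

```bash
python3 -m handwheel '[{"linear":[0,0,-0.01],"dr":[0,0,0],"fingers":1},{"linear":[0,0,-0.01],"dr":[0,0,0],"fingers":1},{"linear":[0,0,-0.01],"dr":[0,0,0],"fingers":1},{"linear":[0,0.004,-0.01],"dr":[0,0,0],"fingers":1},{"linear":[0,0,-0.006],"dr":[0,0,0],"fingers":1},{"linear":[0,0,0],"dr":[0,0,0],"fingers":1},{"linear":[0,0,0],"dr":[0,0,0],"fingers":1},{"linear":[0,0,0],"dr":[0,0,0],"fingers":1}]' >/dev/null;python3 st.py
```

```text
t 23.65 local mm 53.64777660341248 0.09797571188487064 org z 29.456510857633635 yaw-98.3 -91.98949232960808 F loc -7.308375037567088 1.0982000543245702 -0.011042623863739665 M [-1.5516  0.0645 -0.0024] tilt [ 0.0005 -0.0015] q6 56.844687736547826
```

```bash
python3 -m handwheel '[{"linear":[0,0,0],"dr":[0,0,0],"fingers":0.6},{"linear":[0,0,0],"dr":[0,0,0],"fingers":0.5},{"linear":[0,0,0],"dr":[0,0,0],"fingers":0.4},{"linear":[0,0,0],"dr":[0,0,0],"fingers":0.3},{"linear":[0,0,0],"dr":[0,0,0],"fingers":0.1},{"linear":[0,0,0],"dr":[0,0,0],"fingers":0.1},{"linear":[0,0,0],"dr":[0,0,0],"fingers":0.1},{"linear":[0,0,0],"dr":[0,0,0],"fingers":0.1}]' 20;python3 st.py
```

```text
t: 24.45
tcp_pos: [0.5233, -0.1878, 0.0881]
orientation: [[0.994, 0.109, -0.0], [0.109, -0.994, 0.0], [-0.0, -0.0, -1.0]]
force: [-0.7, 1.1, -0.5]
grip_width: 0.0388
gripper_force: 0.0
t 24.45 local mm 54.71054876511982 0.27749952526910043 org z 29.48691775003838 yaw-98.3 -92.01485827697475 F loc 1.2174182480464062 0.49829973683719553 -0.4658581480625888 M [-0.0049 -0.0178 -0.0067] tilt [-0.0001  0.0002] q6 56.8429780626065
```

```bash
python3 -m handwheel '[{"linear":[0,0,-0.1],"dr":[0,0,0],"fingers":0.1},{"linear":[0,0,-0.4],"dr":[0,0,0],"fingers":0.1},{"linear":[0,0,-0.7],"dr":[0,0,0],"fingers":0.1},{"linear":[0,0,-0.7],"dr":[0,0,0],"fingers":0.1},{"linear":[0,0,-0.7],"dr":[0,0,0],"fingers":0.1},{"linear":[0,0,-0.4],"dr":[0,0,0],"fingers":0.1},{"linear":[-0.7,0,0],"dr":[0,0,0],"fingers":0.1},{"linear":[-0.8,0,0],"dr":[0,0,0],"fingers":0.1}]' >/dev/null
python3 -m handwheel '[{"linear":[-0.3,-0.8,0],"dr":[0,0,0],"fingers":0.1},{"linear":[-0.1,-0.9,0],"dr":[0,0,0],"fingers":0.1},{"linear":[0,-0.9,0],"dr":[0,0,0],"fingers":0.1},{"linear":[0,-0.9,0],"dr":[0,0,0],"fingers":0.1},{"linear":[0,-0.9,0],"dr":[0,0,0],"fingers":0.1},{"linear":[0,-0.5,0],"dr":[0,0,0],"fingers":0.1},{"linear":[0,0,0],"dr":[0,0,0],"fingers":0.1},{"linear":[0,0,0],"dr":[0,0,0],"fingers":0.1}]'
cat > look.py <<'E'
import sys; from wing import *
I={c:env.get_image(c) for c in('scene','top')}
u=np.array([-.1444,.9895]); nn=np.array([-.9895,-.1444])
for c in I:
  r=fit({c:I[c]},*(np.array([.5315,-.2419])+.054*u),np.radians(8),.085,.125); d=r[0]-[.5315,-.2419]; print(c,r,d@u*1e3,d@nn*1e3)
a=cv2.resize(I['scene']['color'][200:345,85:215],None,fx=4.1,fy=4.1,interpolation=cv2.INTER_CUBIC)[:600]
b=cv2.resize(I['top']['color'][195:255,315:405],None,fx=2.9,fy=2.9,interpolation=cv2.INTER_CUBIC)
o=np.zeros((600,800,3),np.uint8);o[:a.shape[0],:a.shape[1]]=a;o[:b.shape[0],535:535+b.shape[1]]=b
cv2.imwrite('pics/'+sys.argv[1],o)
E
python3 look.py fin.png
```

```text
t: 26.05
tcp_pos: [0.4022, 0.0454, 0.2385]
orientation: [[0.994, 0.112, 0.001], [0.112, -0.994, -0.0], [0.001, 0.001, -1.0]]
force: [0.1, -0.6, 0.5]
grip_width: 0.038
gripper_force: 0.0
scene (array([ 0.5238, -0.1904]), np.float64(-9.647709172473078), np.float64(74.778076171875), [np.float64(368.0)]) 52.08432645879217 0.19412980640352243
top (array([ 0.523, -0.188]), np.float64(5.211012779276679), np.float64(37.980224609375), [np.float64(280.0)]) 54.52163600673358 0.6776161448757423
```

View pics/fin.png

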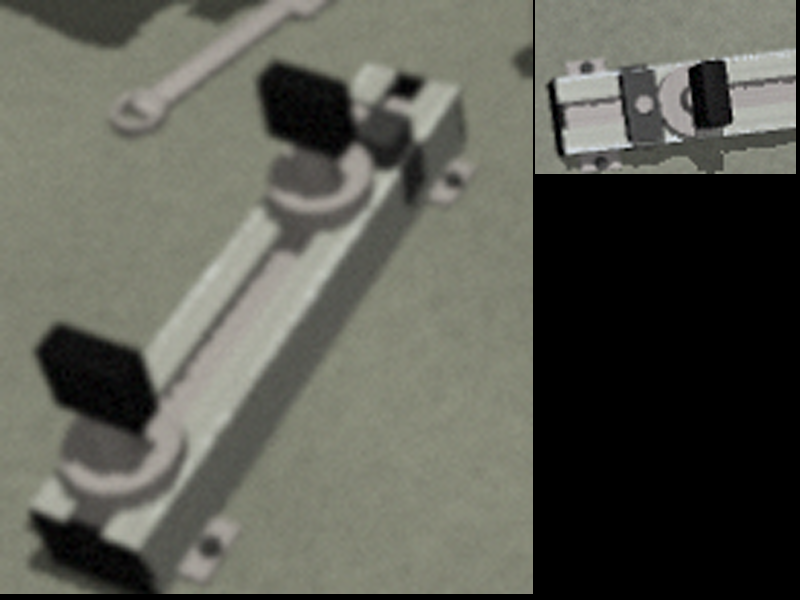

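The picture shows the post upright at crop (310,120), wing crosswise, with its collar against the stop block at (385,135); the top view shows no gap. The wing fits, corrected by the locked post at x = -115, put it at x ≈ 55, which matches the touch, so it has not slipped back.

```bash
python3 -c "
from workcell import env; print(env.finish_job())"
```

```text
the job is handed in; nothing more can be done
None
```

The wing-grip post is locked upright and crosswise (turned 92° clockwise) in the strut slot at about x = 54 mm, with its collar against the stop block; touch and the pictures indicate the button is fully in. I handed the job in at about 26 s and got no verdict back.

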